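# Close the spring canister in the leather workshop

## Robot

A 7-joint arm with a two-finger parallel gripper is mounted at the origin on the work surface. World frame = base frame: x ahead of the robot, y to its left, z up, the work surface at z = 0. Lengths are in m, angles in rad, forces in N, time in s.
With the tool pointing down it reaches from about 0.4 to 0.875 m from the base axis. Payload 19.3 kg.
Tool frame: the origin (TCP) lies at the very end of the fingers, on their centre line; the grasp point (between the pads) lies 19 mm behind it; x points along the fingers, y is the direction in which the jaws open and shut, and the axes are right-handed (so a half turn about x gives the same grasp; the last joint's range is limited). The gripper opens to 85 mm and grips with 20 to 120 N. Pads are 22 mm wide; open, the fingers measure 114 mm over their backs; the gripper's body (76 mm by 85 mm) begins 54 mm behind the grasp point. The pads swing forward as they close: fully open they stand 13 mm farther back than shut.
Start: joints at [-1.256, 0.521, -0.036, 1.599, 0.021, 1.021, -0.113], TCP at [0.235, 0.579, 0.231] pointing down, gripper open.
Joint ranges: [-2.91, 2.91], [-0.3, 2.13], [-1.5, 1.42], [0.17, 2.43], [-1.26, 4.41], [0.16, 1.93], [-2.52, 2.52]. Speed limits (rad/s): [1.89, 1.89, 2.39, 2.39, 3.01, 3.01, 3.01].

## Interface

Orientations are given as [roll, pitch, yaw] about the fixed x, y, z axes, in that order (R = Rz(yaw) Ry(pitch) Rx(roll)).
In Python, from workcell import bot, grab_frame, job_done gives the robot as it stands.
- The arm moves only by the shell command python3 -m pendant 'ROWS' [OPENING] [FORCE]. ROWS is JSON, a list of rows, each a list of 4 numbers: the shift along the tool's x, y, z in mm, then the turn about the tool's x in degrees. A call has 1 to 12 rows; each row shifts and turns the commanded pose from where the row before left it, along the tool's axes as they then stand; what a row does not reach is not made up. A row lasts 1/8 s, in which the tool goes at most 62.5 mm and 10.7 degrees, less where a joint would pass 70% of its speed; a pose out of reach is approached as far as the arm can. A call is refused whole if a number of a shift passes 62.5 or a number of a turn 10.7, either way. A call with a gripper value outside its range is refused whole. OPENING is the opening, from -1 (shut) to 1 (fully open), set as the call begins (- or left out, the last holds). The fingers move at their own pace and stop on an object; FORCE is the grip in N (left out, the last holds). Time passes only in rows, so rows that do not move let the fingers close. It gives the time, the measured TCP pose, the force and the opening at its end, in the units of the state.
- bot.observe(): the state, without advancing time (a new reading comes with each control period).
- grab_frame(name): name is "scene" or "side" or "wrist"; returns a dict with "img" (384x512x3 uint8, red, green, blue), "fovy" (degrees; the focal length in pixels is half the picture's height over the tangent of half this angle, whatever the lens; pixels are square), "cx", "cy" (the principal point, pixels), "R" (3x3) and "t" (3): a world point X has camera coordinates R X + t. Camera axes: x right, y down, z forward; pixel columns grow to the right and rows downward; lengths in m; the calibration is good to about 2 mm. A picture is of the moment at which its call begins. There is no depth.
- job_done(): hands the job in, once; it reports no verdict.
The state is a dict: "clock": time; "qpos": joint angles; "qd": joint speeds; "joint_efforts": joint torques, N m; "position": TCP position; "tool_rot": TCP orientation; "force": force on the tool from outside, world axes, zero at the start; "moment": the same for the moment, N m; "grip_width": finger opening in m.
Only numpy, scipy, OpenCV 4.12 (cv2) and the standard library are available. Lean on these libraries where they do the work, as an engineer would, in place of code of your own. Each camera call takes 0.05 s, during which the arm holds its last target.

## Task

Nest the loose blue cup upright into the steel cup in the middle of the round canister base and let go of it; then take the green lid by its bar, lower its two lugs through the marked notches, push it down against the spring and twist it a quarter turn clockwise (seen from above) to the stop. Finish while still gripping the bar and pressing the lid fully down onto its seat, so that I can slip in the locking pin: do not let go at the end. Leave the other things on the bench alone.

Things in the scene. Friction and masses are not known exactly. Their poses are not given: they have to be found in the camera images.
- cup_center (a point): The loose blue enamelled cup, upright: round, hollow, open at the top, 58 mm tall, 52 mm outer diameter over its straight upper 28 mm, tapering below to 40 mm at the foot; wall 2.5 mm, about 90 g. Can be grasped across its outside from above. The point is on its axis half-way up, 29 mm above its underside; z up its axis.
- lower_cup_floor (a point): Centre of the inner floor of the short steel cup that belongs to the canister and stands in its middle on a spring: 23 mm above the table, lower when pressed. Its mouth is 56 mm wide inside, 61 mm outside, its rim 27 mm above this floor. The blue cup nested in it rests on this floor with about 2 mm of play all round and stands 31 mm out of it.
- spring (a joint): How far the spring floor with the steel cup is pressed down, m: 0 relaxed, 0.015 at most. About 5 N starts it, then 0.5 N more per mm, so about 11 N at 0.012.
- canister: Dark steel canister base, fixed: round ring, 120 mm diameter, 32 mm tall, four small feet. At its top a brass inward ledge, 94 mm free opening, 7 mm thick, underside 25 mm above the table. Under the ledge is a channel, 13 mm tall, down to a shoulder (the lid's seat) 12 mm above the table. Origin: on the axis, at the table; x points to one of the two notches, z up.
- notch (a point): One of two opposite notches (at the base's +x and -x) that cut the brass ledge, each 24 mm wide, marked yellow on the rim. The point is 50 mm from the base's axis, 32 mm above the table. From each notch the channel below lets a lug run only clockwise seen from above, to a stop after about 92 degrees.
- lid_grip (a point): Green lid, a hollow dome open below: 86 mm outer diameter, 61 mm tall plus a black grip bar on its flat top, 50 mm long (along the lid's x), 16 wide, 34 tall; about 220 g. The point is on the axis in the bar, 22 mm above the flat top, 83 mm above the lower edge. Seated, the point is 95 mm above the table; with lugs up against the ledge's underside 101 mm; lugs clear above the ledge over 115 mm.
- lid_lug (a point): Outer end of one of the lid's two opposite brass lugs, at +x and -x of its foot, under the ends of the bar: 12 mm wide, 7 mm tall, flush with the lower edge, reaching 52.5 mm from the axis; half a turn makes no difference. The dome's ceiling is 57 mm above the lower edge: it meets the nested cup 12 mm above the seat and from there presses cup and spring down.
- weight: Bystander, leave alone: polished steel cylinder, 48 mm diameter, 45 mm tall. Origin near the centre of its underside.
- dye: Bystander, leave alone: small brown bottle, 36 mm diameter, 75 mm tall. Origin near the centre of its underside.
- folder: Bystander, leave alone: white flat bone folder, 130 x 22 x 6 mm. Origin near the centre of its underside.
- awl: Bystander, leave alone: wooden-handled awl, 150 mm long, lying. Origin near the centre of its underside.
- mallet: Bystander, leave alone: small hammer, lying. Origin near the centre of its underside.
- ringstock: Bystander, leave alone: brass ring, 44 mm diameter, 8 mm tall. Origin near the centre of its underside.
- slug: Bystander, leave alone: brass slug, 26 mm diameter, 30 mm tall. Origin near the centre of its underside.
Mind the look-alikes: they are no part of the job. Of the things like the part that bears lid_grip, leave any that is pink; of the rest the smaller one is meant. Of the things that look like the part that bears cup_center, take the one that is nearest to the robot's base at the start.

How it is judged:
By the outcome, as a careful person would: the job done as asked, in the order asked, and still so for the second after the job is handed in, while the arm keeps its last pose, push and grip.
It also fails if it takes over 61 s, if anything falls off the work surface, if the arm or the gripper's body presses on something with over 40 N, if the wrist force passes 120 N, or if a joint passes its speed limit or range.

## Working session

There is one attempt and no reset: what is moved stays moved. The work goes in short steps, Python scripts to look and compute and a shell command to move; the robot and the scene stay as the last step left them, time stands still between calls to the robot, and variables do not carry over. Pictures are saved under pics/ and viewed, and the job is handed in when it is done.

```bash
ls; mkdir -p pics; python3 - <<'E'
from workcell import bot, grab_frame
import cv2,pickle
print(bot.observe())
for n in ("scene","side","wrist"):
    f=grab_frame(n); pickle.dump(f,open(f"f_{n}0.pkl","wb"))
    cv2.imwrite(f"pics/{n}0.png",cv2.resize(f["img"][:,:,::-1],(800,600),interpolation=cv2.INTER_CUBIC))
    print(n,f["fovy"],f["cx"],f["cy"],f["R"].tolist(),f["t"].tolist())
E
```

```text
pics
{'clock': 0.0, 'qpos': array([-1.25620472,  0.52202846, -0.03633844,  1.59996671,  0.02121078,
        1.02108626, -0.11281022]), 'qd': array([ 0.00034613,  0.00054086,  0.00023748,  0.00133552, -0.00178207,
        0.00037927, -0.00156622]), 'joint_efforts': array([ 1.00527996e-03, -9.27119350e+01,  1.98038623e+00, -3.69917679e+01,
        1.78616575e-02,  8.43752583e-03, -4.38187726e-05]), 'position': array([0.23451468, 0.5789942 , 0.23073139]), 'tool_rot': array([-1.4973851 ,  1.5696929 , -1.88218243]), 'force': array([0.12698344, 0.22986867, 0.35927062]), 'moment': array([-0.01696663,  0.00364583,  0.03897975]), 'grip_width': 0.08540156358975357}
scene 57.89770574292287 260.4509848755815 189.8031977419544 [[0.5903345895575428, 0.8070932302831361, 0.010275699638473813], [0.5619822476537389, -0.40184759570831974, -0.7229761151971029], [-0.5793798630380409, 0.432572569003833, -0.6907966030977897]] [-0.3235139422131559, -0.27646691182476596, 1.3469336419625966]
side 49.63601032831589 249.4557888858474 189.54349691881322 [[-0.9721829375125854, -0.2338522919637016, 0.013169721057205182], [-0.18510999312385076, 0.7326655110424932, -0.6549317058858357], [0.14350828009243521, -0.6391512766725623, -0.755573304896848]] [0.5587596094773342, 0.16778475433122117, 1.026170603254386]
wrist 71.16221294257956 256.7299001040996 195.09593014847826 [[0.3751499274840127, 0.9269641473654147, -3.7521353801781345e-05], [0.8926070894440903, -0.36123442814619283, 0.2697448271905236], [0.25003022973811073, -0.10122824418612138, -0.9629318391226375]] [-0.6246327486458166, -0.03520920275410922, 0.377508046464201]
```

View pics/scene0.png

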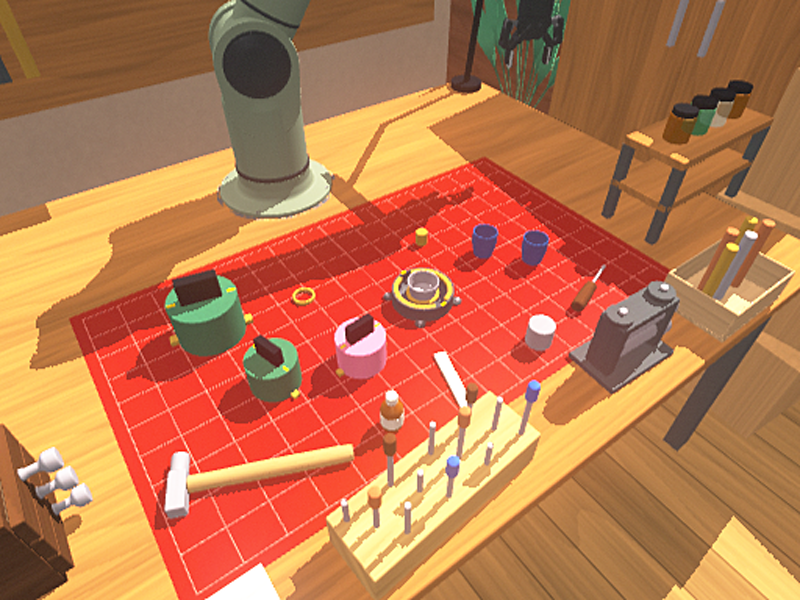

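View pics/side0.png

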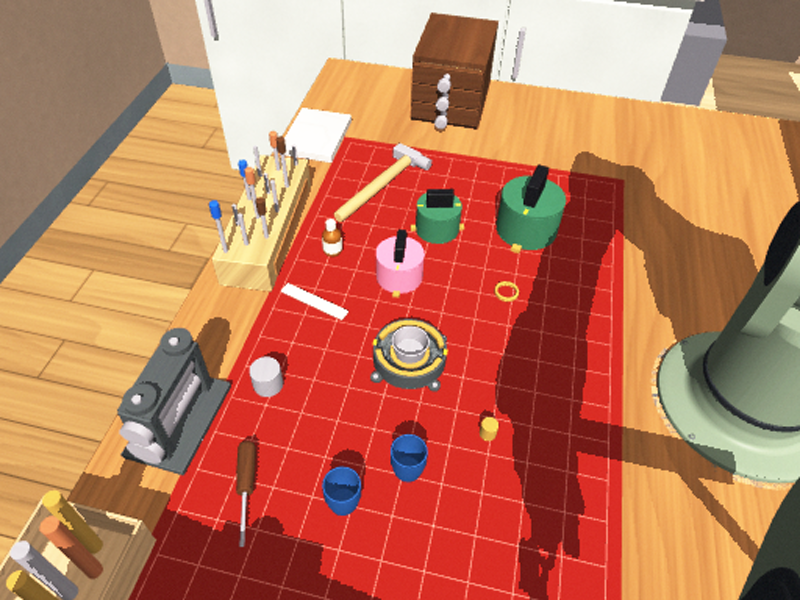

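View pics/wrist0.png

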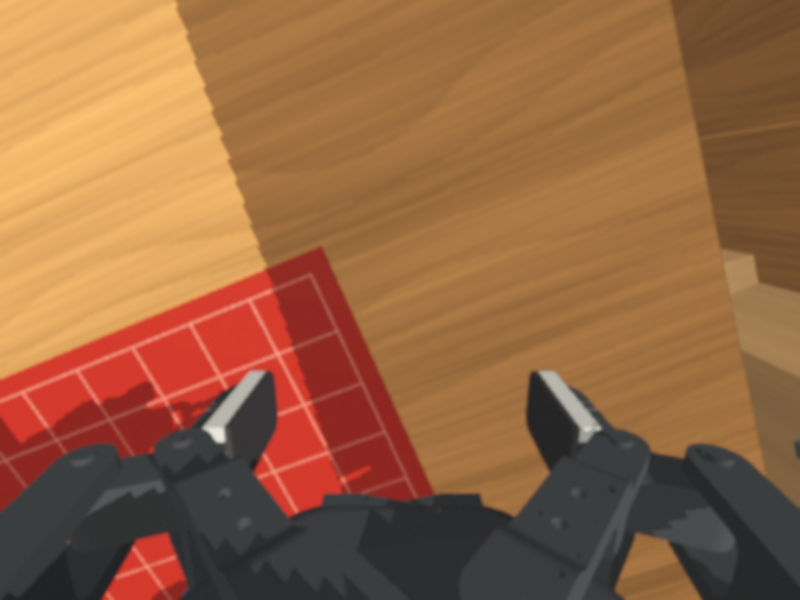

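The scene shows the canister at (423,290), the blue cups at (485,240) and (535,247), and the small green lid at (272,368). The large green lid and the pink one are look-alikes. Next I'll enlarge crops of these.

```bash
cat > h.py <<'E'
import numpy as np,cv2,pickle
from scipy.optimize import least_squares
def K(f):
    h=f["img"].shape[0]; fl=h/2/np.tan(np.radians(f["fovy"])/2); return fl
def proj(f,X):
    X=np.atleast_2d(X); c=X@np.array(f["R"]).T+np.array(f["t"]); fl=K(f)
    return np.c_[f["cx"]+fl*c[:,0]/c[:,2], f["cy"]+fl*c[:,1]/c[:,2]]
def ray(f,u,v,z):
    fl=K(f); d=np.array([(u-f["cx"])/fl,(v-f["cy"])/fl,1.]); R=np.array(f["R"]); o=-R.T@np.array(f["t"]); d=R.T@d
    return o+d*(z-o[2])/d[2]
def crop(f,x0,y0,w,h,s,name,pts=None):
    im=f["img"][y0:y0+h,x0:x0+w,::-1]; im=cv2.resize(im,None,fx=s,fy=s,interpolation=cv2.INTER_CUBIC).copy()
    if pts is not None:
        for p in pts: cv2.circle(im,(int((p[0]-x0+.5)*s),int((p[1]-y0+.5)*s)),2,(255,255,0),-1)
    cv2.imwrite(name,im)
E
python3 - <<'E'
from h import *
a=pickle.load(open("f_scene0.pkl","rb"));b=pickle.load(open("f_side0.pkl","rb"))
for n,f,u,v,z in [("can",a,271,186,.03),("can",b,262,222,.03),("cup1",a,310,147,.058),("cup1",b,262,284,.058),("cup2",a,342,150,.058),("cup2",b,219,306,.058),("lid",a,174,222,.061),("lid",b,281,130,.061)]:
    print(n,ray(f,u,v,z).round(4),np.hypot(*ray(f,u,v,z)[:2]))
crop(a,150,130,200,140,4,"pics/c1.png")
crop(b,190,100,150,110,5,"pics/c2.png")
crop(b,200,195,140,110,5,"pics/c3.png")
E
```

```text
can [0.5414 0.0433 0.03  ] 0.5431236681450692
can [0.5318 0.0444 0.03  ] 0.5336521108107144
cup1 [0.4911 0.2401 0.058 ] 0.5466480752454187
cup1 [0.4923 0.2288 0.058 ] 0.5428839432093079
cup2 [0.5629 0.3134 0.058 ] 0.6442041691622602
cup2 [0.5691 0.3004 0.058 ] 0.6435009841748635
lid [ 0.5301 -0.2607  0.061 ] 0.5907057695317414
lid [ 0.546  -0.2786  0.061 ] 0.6129172284860621
```

View pics/c1.png

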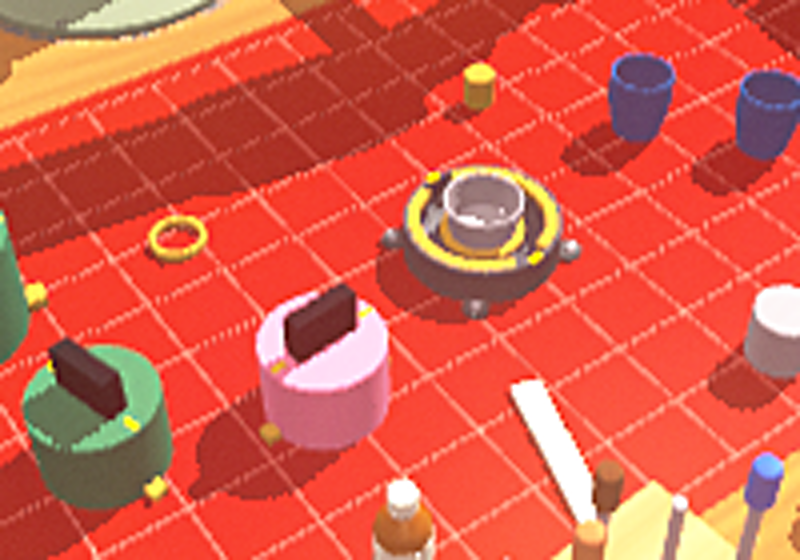

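View pics/c2.png

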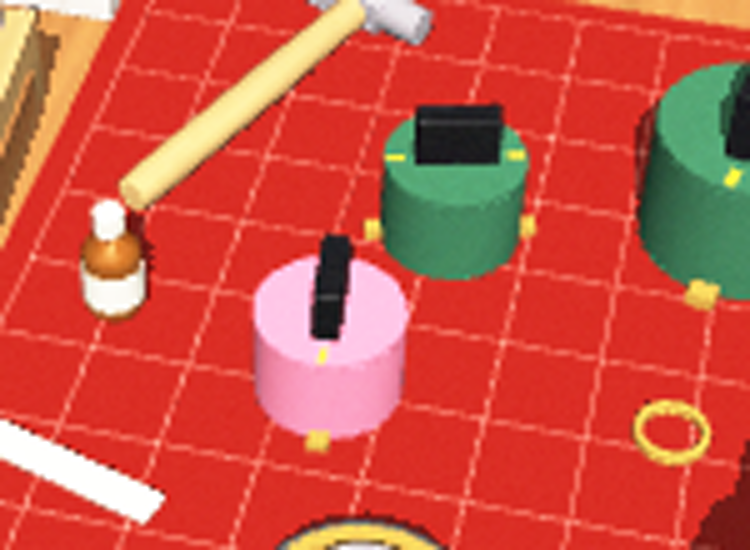

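View pics/c3.png

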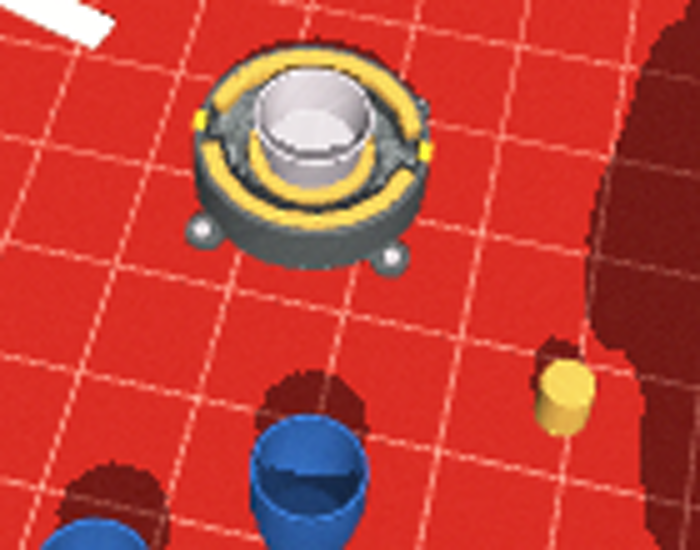

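```bash
python3 - <<'E'
from h import *
a=pickle.load(open("f_scene0.pkl","rb"));b=pickle.load(open("f_side0.pkl","rb"))
A=lambda x,y,z:ray(a,(x+.5)/4-.5+150,(y+.5)/4-.5+130,z)
B2=lambda x,y,z:ray(b,(x+.5)/5-.5+190,(y+.5)/5-.5+100,z)
B3=lambda x,y,z:ray(b,(x+.5)/5-.5+200,(y+.5)/5-.5+195,z)
def pr(n,*ps):
    for p in ps: print(n,p.round(4))
    if len(ps)==2:
        d=ps[1]-ps[0];print("  mid",((ps[0]+ps[1])/2).round(4),"len",np.linalg.norm(d).round(4),"ang",np.degrees(np.arctan2(d[1],d[0])).round(1))
pr("can S",A(436,178,.032),A(535,258,.032)); pr("can B",B3(201,120,.032),B3(425,152,.032))
pr("steel S",A(484,203,.050));pr("steel B",B3(315,111,.050))
pr("cup S",A(641,75,.058));pr("cup B",B3(309,467,.058))
pr("lidtop S",A(50,365,.061),A(131,424,.061));pr("lidtop B",B2(395,157,.061),B2(516,155,.061))
pr("lug B",B2(373,228,.007),B2(527,226,.007)); pr("lug S",A(155,488,.007))
for z in (0,.058): pr("gridtest",ray(a,310,147,z),ray(b,262,284,z))
E
```

```text
can S [0.4785 0.0435 0.032 ]
can S [0.5912 0.0501 0.032 ]
  mid [0.5349 0.0468 0.032 ] len 0.1129 ang 3.4
can B [0.5886 0.0491 0.032 ]
can B [0.4744 0.0411 0.032 ]
  mid [0.5315 0.0451 0.032 ] len 0.1145 ang -176.0
steel S [0.5382 0.0436 0.05  ]
steel B [0.5313 0.0429 0.05  ]
cup S [0.4964 0.2348 0.058 ]
cup B [0.4915 0.2385 0.058 ]
lidtop S [ 0.509  -0.2836  0.061 ]
lidtop S [ 0.5823 -0.2637  0.061 ]
  mid [ 0.5456 -0.2736  0.061 ] len 0.076 ang 15.2
lidtop B [ 0.5808 -0.265   0.061 ]
lidtop B [ 0.5114 -0.2847  0.061 ]
  mid [ 0.5461 -0.2748  0.061 ] len 0.0722 ang -164.2
lug B [ 0.5907 -0.2588  0.007 ]
lug B [ 0.4994 -0.284   0.007 ]
  mid [ 0.545  -0.2714  0.007 ] len 0.0947 ang -164.6
lug S [ 0.5943 -0.2615  0.007 ]
gridtest [0.4366 0.2978 0.    ]
gridtest [0.4969 0.198  0.    ]
  mid [0.4668 0.2479 0.    ] len 0.1166 ang -58.8
gridtest [0.4911 0.2401 0.058 ]
gridtest [0.4923 0.2288 0.058 ]
  mid [0.4917 0.2344 0.058 ] len 0.0113 ang -83.9
```

```bash
cat >> h.py <<'E'
from scipy.spatial.transform import Rotation as Ro
def st(verbose=True):
    from workcell import bot
    s=bot.observe(); R=Ro.from_euler("xyz",s["tool_rot"]).as_matrix(); p=np.array(s["position"])
    if verbose: print("t",round(s["clock"],2),"p",p.round(4),"y",R[:,1].round(3),"yaw_y",np.degrees(np.arctan2(R[1,1],R[0,1])).round(2),"z",R[:,2].round(3),"x",R[:,0].round(3),"F",np.round(s["force"],1),"M",np.round(s["moment"],2),"w",round(s["grip_width"],4),"q",np.round(s["qpos"],2))
    return s,R,p
def go(target,yawy=None):
    """shift in tool axes mm; turn deg to make y axis at yawy (mod 180)"""
    s,R,p=st(); d=R.T@(np.array(target)-p)*1000; print("shift tool mm",d.round(1))
    if yawy is not None:
        cur=np.degrees(np.arctan2(R[1,1],R[0,1])); dt=(yawy-cur+90)%180-90
        # rotation about tool x (pointing down): +turn => yaw decreases
        print("turn about x:",-dt)
E
python3 - <<'E'
from h import *
go([.494,.2365,.2])
f=pickle.load(open("f_wrist0.pkl","rb")); print(-np.array(f["R"]).T@f["t"])
E
```

```text
t 0.15 p [0.2345 0.5791 0.2309] y [ 0.375  0.927 -0.001] yaw_y 67.95 z [ 0.927 -0.375  0.   ] x [-0.    -0.001 -1.   ] F [0.7 0.3 0.2] M [ 0.01 -0.01  0.03] w 0.0856 q [-1.26  0.52 -0.04  1.6   0.02  1.02 -0.11]
shift tool mm [  31.1 -220.1  369.1]
[0.17137049 0.60450786 0.37298858]
```

```bash
python3 -m pendant '[[4,-18,30,0],[4,-18,30,0],[4,-18,30,0],[4,-18,30,0],[4,-18,30,0],[4,-18,30,0],[4,-18,30,0],[4,-18,30,0],[4,-18,30,0],[4,-18,30,0],[4,-18,30,0],[0,0,0,0]]' 1 && python3 - <<'E'
from h import *
from workcell import grab_frame
go([.494,.2365,.2])
f=grab_frame("wrist");pickle.dump(f,open("f_w1.pkl","wb")); cv2.imwrite("pics/w1.png",f["img"][:,:,::-1])
cv2.imwrite("pics/w1.png",cv2.resize(f["img"][:,:,::-1],(800,600),interpolation=cv2.INTER_CUBIC))
E
```

```text
clock: 1.65
position: [0.4674, 0.2694, 0.1869]
tool_rot: [-1.275, 1.57, -1.664]
force: [-1.1, 0.2, -0.5]
grip_width: 0.0853
t 1.65 p [0.4674 0.2694 0.1869] y [ 0.379  0.925 -0.001] yaw_y 67.73 z [ 0.925 -0.379  0.   ] x [-0.    -0.001 -1.   ] F [-1.1  0.2 -0.5] M [0.03 0.   0.05] w 0.0853 q [-0.65  0.44  0.02  1.87 -0.01  0.83  0.56]
shift tool mm [-13.  -20.4  37.1]
```

View pics/w1.png

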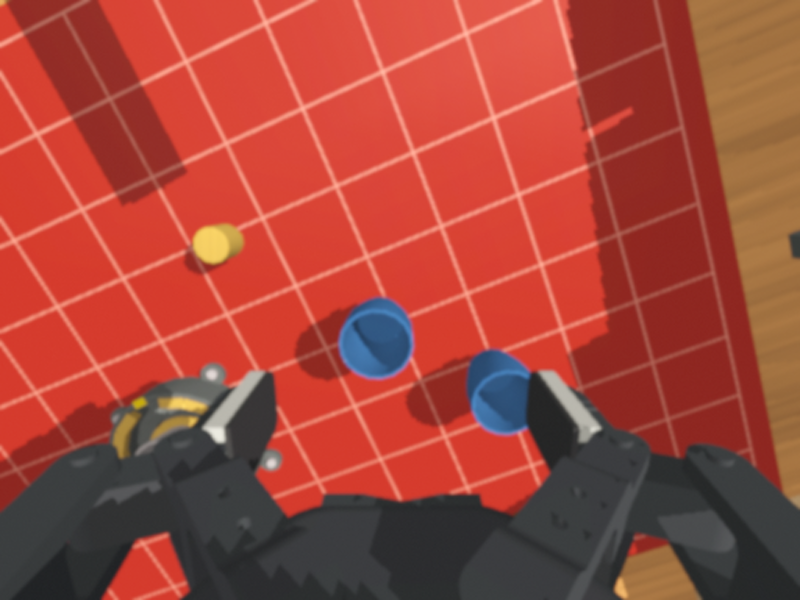

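```bash
python3 - <<'E'
from h import *
f=pickle.load(open("f_w1.pkl","rb"))
c=ray(f,376*.64-.2,345*.64-.2,.058); print(c)
print(ray(f,139*.64,402*.64,.032))
th=np.linspace(0,2*np.pi,60)
for c0 in [c]:
    P=np.r_[np.c_[c0[0]+.026*np.cos(th),c0[1]+.026*np.sin(th),th*0+.058],np.c_[c0[0]+.02*np.cos(th),c0[1]+.02*np.sin(th),th*0]]
    crop(f,180,160,160,120,5,"pics/c4.png",proj(f,P))
    a=pickle.load(open("f_scene0.pkl","rb"));crop(a,250,120,120,80,6,"pics/c5.png",proj(a,P))
    b=pickle.load(open("f_side0.pkl","rb"));crop(b,200,240,120,90,6,"pics/c6.png",proj(b,P))
E
```

```text
[0.49442972 0.23927705 0.058     ]
[0.47677235 0.0425276  0.032     ]
```

View pics/c4.png

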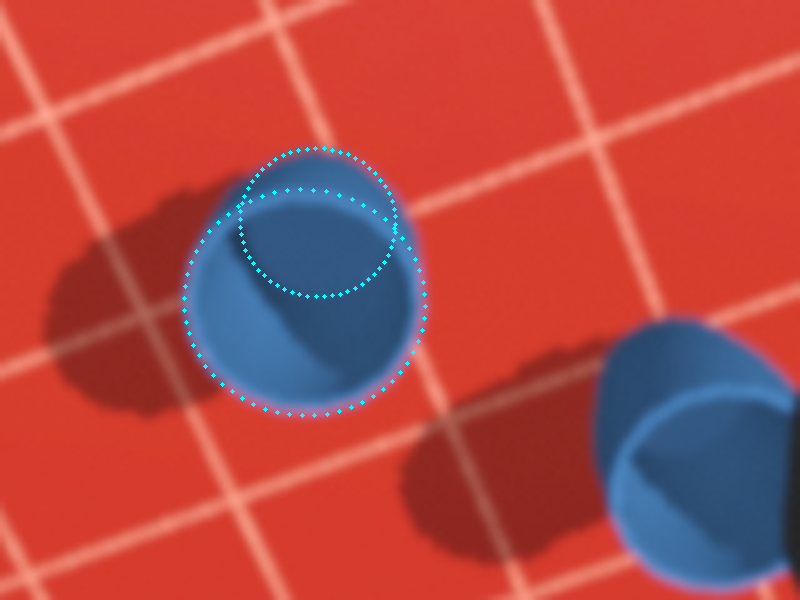

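View pics/c5.png

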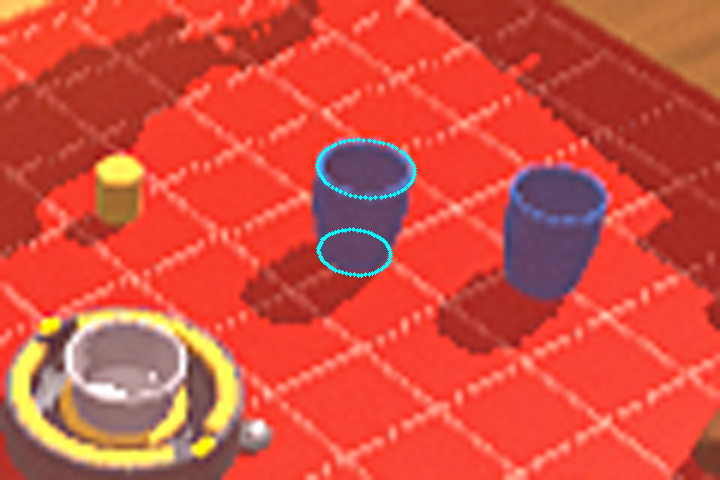

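View pics/c6.png

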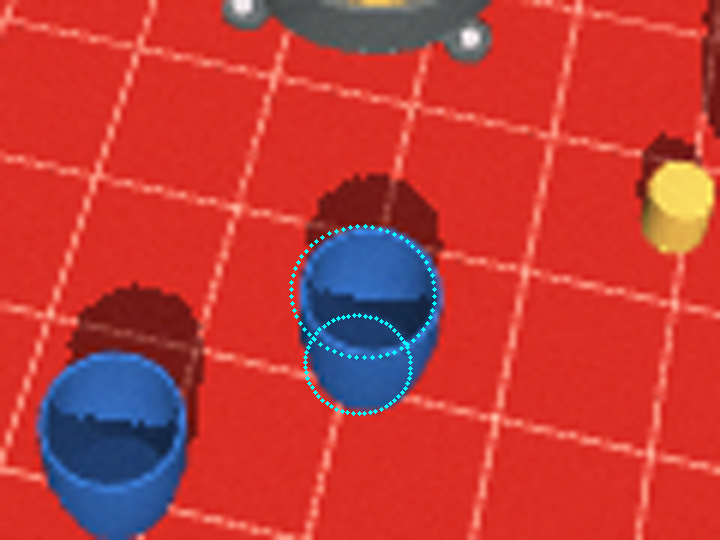

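```bash
python3 -m pendant '[[25,-6.3,12.2,0],[25,-6.3,12.2,0],[25,-6.4,12.2,0],[20,0,0,0],[20,0,0,0],[20,0,0,0],[20,0,0,0],[3,0,0,0],[0,0,0,0]]' 1 40; python3 - <<'E'
from h import *
from workcell import grab_frame
go([.494,.238,.029])
f=grab_frame("wrist");cv2.imwrite("pics/w2.png",cv2.resize(f["img"][:,:,::-1],(800,600)))
E
```

```text
clock: 2.82
position: [0.4928, 0.2411, 0.0297]
tool_rot: [1.942, 1.571, 1.557]
force: [-0.2, -0.2, 0.3]
grip_width: 0.0854
t 2.83 p [0.4928 0.2411 0.0297] y [0.375 0.927 0.   ] yaw_y 67.99 z [ 0.927 -0.375 -0.   ] x [ 0.  0. -1.] F [-0.2 -0.2  0.3] M [-0.02  0.03 -0.08] w 0.0854 q [-0.57  0.7   0.01  1.94 -0.02  0.51  0.64]
shift tool mm [ 0.7 -2.5  2.3]
```

View pics/w2.png

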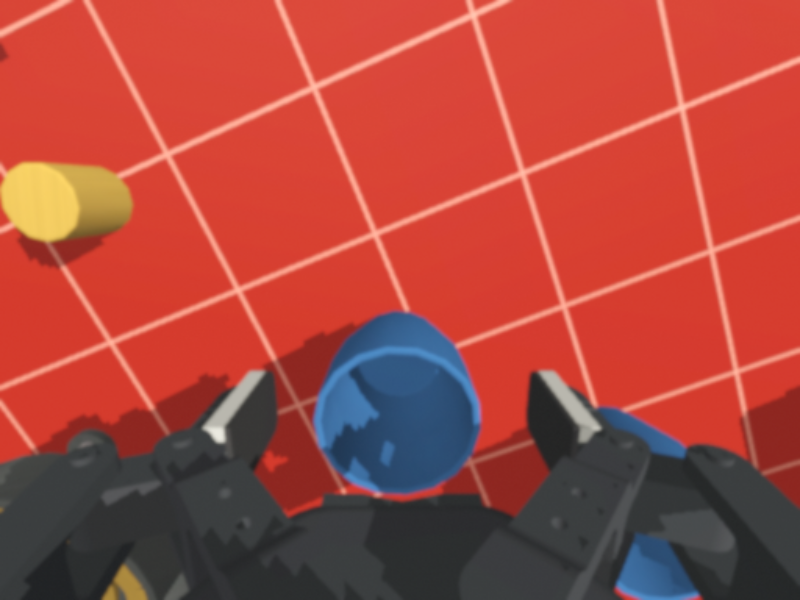

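```bash
python3 - <<'E'
from h import *
from workcell import grab_frame
f=grab_frame("wrist");pickle.dump(f,open("f_w2.pkl","wb"))
c=ray(f,398*.64-.2,418*.64-.2,.058);print(c)
th=np.linspace(0,2*np.pi,60)
P=np.c_[c[0]+.026*np.cos(th),c[1]+.026*np.sin(th),th*0+.058]
crop(f,150,180,220,150,3.6,"pics/c7.png",proj(f,P))
go(np.r_[c[:2],.029])
E
```

```text
[0.49232527 0.24011794 0.058     ]
t 2.92 p [0.4932 0.241  0.0301] y [0.375 0.927 0.001] yaw_y 67.97 z [ 0.927 -0.375  0.001] x [ 0.001  0.001 -1.   ] F [-0.5  0.5  0.1] M [-0.01  0.02 -0.02] w 0.0856 q [-0.57  0.7   0.01  1.94 -0.02  0.51  0.64]
shift tool mm [ 1.1 -1.1 -0.5]
```

View pics/c7.png

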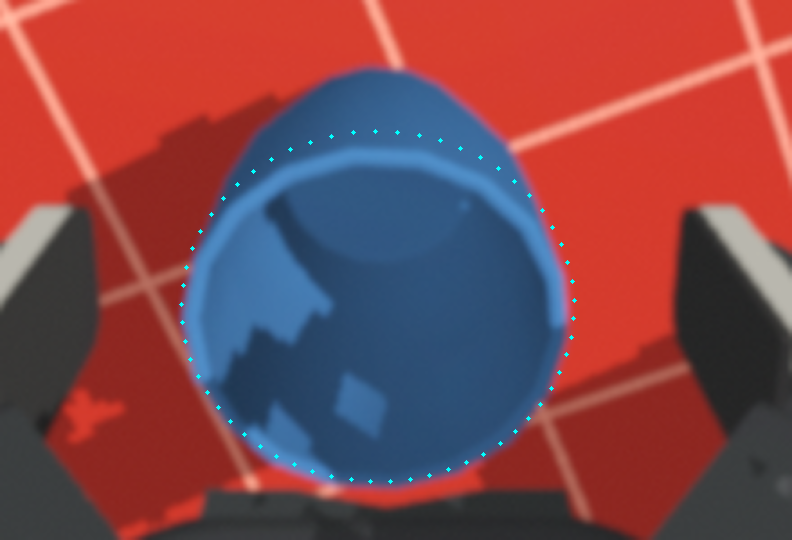

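```bash
python3 -m pendant '[[0.5,-0.5,1,0],[0,0,0,0]]' 1 40; python3 -m pendant '[[0,0,0,0],[0,0,0,0],[0,0,0,0],[0,0,0,0],[0,0,0,0],[0,0,0,0]]' -1 40; python3 -c "
from h import *;st()"
```

```text
clock: 3.18
position: [0.4939, 0.2397, 0.0292]
tool_rot: [0.836, 1.57, 0.451]
force: [-0.6, 0.5, 0.0]
grip_width: 0.0852
clock: 3.92
position: [0.4937, 0.2397, 0.029]
tool_rot: [-0.235, 1.571, -0.62]
force: [-0.8, -0.8, 5.9]
grip_width: 0.0501
t 3.92 p [0.4937 0.2397 0.029 ] y [ 0.375  0.927 -0.   ] yaw_y 67.95 z [ 0.927 -0.375  0.   ] x [ 0. -0. -1.] F [-0.8 -0.8  5.9] M [-0.17  0.32  0.02] w 0.0501 q [-0.57  0.7   0.01  1.94 -0.02  0.5   0.64]
```

```bash
python3 -m pendant '[[-20,0,0,0],[-50,0,0,0],[-50,0,0,0],[0,-33,35,0],[0,-33,35,0],[0,-33,35,0],[0,-33,35,0],[0,-33,35,0],[0,0,0,0],[0,0,0,0]]'; python3 - <<'E'
from h import *
from workcell import grab_frame
st()
f=grab_frame("wrist");pickle.dump(f,open("f_w3.pkl","wb"));cv2.imwrite("pics/w3.png",cv2.resize(f["img"][:,:,::-1],(800,600)))
E
```

```text
clock: 5.18
position: [0.5936, 0.0215, 0.1486]
tool_rot: [2.983, 1.57, 2.598]
force: [-0.1, 0.1, -1.5]
grip_width: 0.0501
t 5.17 p [0.5936 0.0215 0.1486] y [0.375 0.927 0.   ] yaw_y 67.95 z [ 0.927 -0.375 -0.001] x [-0.001  0.    -1.   ] F [-0.1  0.1 -1.5] M [ 0.01 -0.   -0.02] w 0.0501 q [-0.16  0.57  0.04  1.76 -0.03  0.81  1.07]
```

View pics/w3.png

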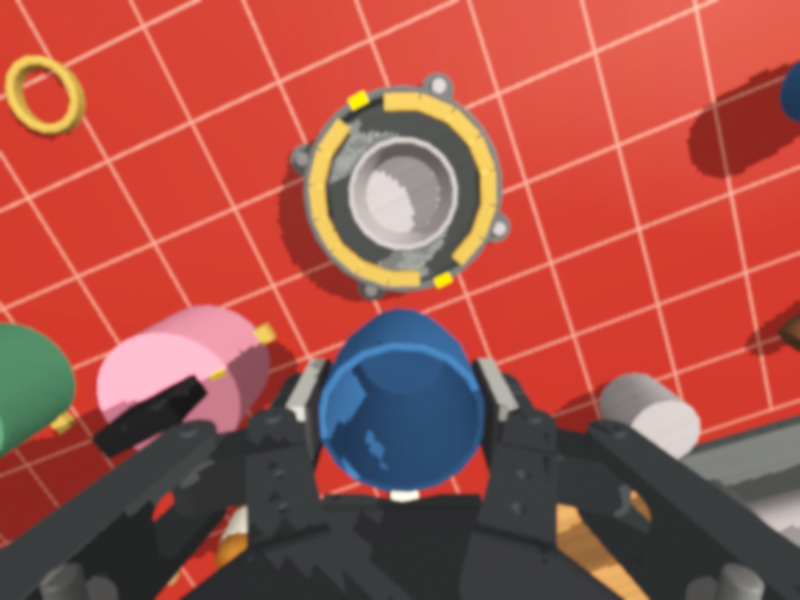

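```bash
python3 - <<'E'
from h import *
f=pickle.load(open("f_w3.pkl","rb"))
r=lambda x,y,z:ray(f,(x+.5)*.64-.5,(y+.5)*.64-.5,z)
print("steel",r(403,193.5,.050)); print("ring",r(402,188.5,.032))
a,b=r(358,100,.032),r(443,280,.032);print("notch",a,b,(a+b)/2,np.degrees(np.arctan2(*(b-a)[1::-1])),np.linalg.norm(b-a))
print("cup",r(402.5,417,.1776))
th=np.linspace(0,2*np.pi,80)
circ=lambda c,R,z:np.c_[c[0]+R*np.cos(th),c[1]+R*np.sin(th),th*0+z]
c=(a+b)/2
P=np.r_[circ(c,.06,.032),circ(c,.0305,.05),circ(c,.047,.032),circ(r(402.5,421,.1776),.026,.1776)]
crop(f,180,40,160,120,5,"pics/c8.png",proj(f,P))
crop(f,180,190,160,120,5,"pics/c9.png",proj(f,P))
E
```

```text
steel [0.53362848 0.04680624 0.05      ]
ring [0.53097629 0.04732652 0.032     ]
notch [0.47710883 0.04234902 0.032     ] [0.59218798 0.05045638 0.032     ] [0.53464841 0.0464027  0.032     ] 4.029845265134962 0.11536437740355111
cup [0.59256885 0.02221212 0.1776    ]
```

View pics/c8.png

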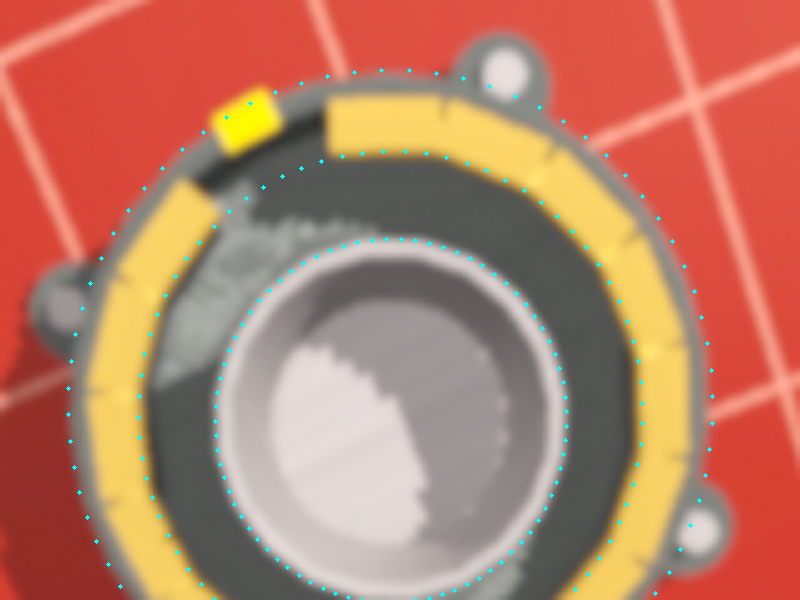

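View pics/c9.png

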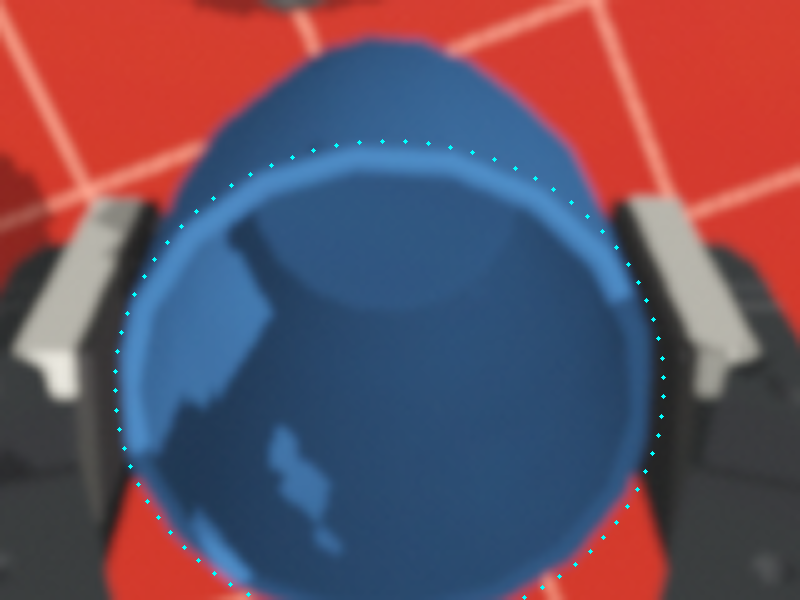

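```bash
python3 -m pendant '[[0,0.5,-32.2,0],[0,0.5,-32.2,0],[20,0,0,0],[25,0,0,0],[0,0,0,0],[0,0,0,0]]'; python3 - <<'E'
from h import *
from workcell import grab_frame
go([.5342,.0466,.052])
f=grab_frame("wrist");cv2.imwrite("pics/w4.png",cv2.resize(f["img"][:,:,::-1],(800,600)))
f=grab_frame("side");crop(f,200,160,140,110,5,"pics/s4.png")
E
```

```text
clock: 5.98
position: [0.5348, 0.0468, 0.1046]
tool_rot: [0.738, 1.57, 0.354]
force: [-0.6, 0.8, -0.5]
grip_width: 0.0501
t 5.97 p [0.5348 0.0468 0.1046] y [0.375 0.927 0.   ] yaw_y 68.0 z [ 0.927 -0.375  0.   ] x [ 0.001  0.    -1.   ] F [-0.6  0.8 -0.5] M [ 0.02  0.01 -0.  ] w 0.0501 q [-0.22  0.56  0.03  1.94 -0.02  0.64  1.01]
shift tool mm [52.6 -0.4 -0.5]
```

View pics/w4.png

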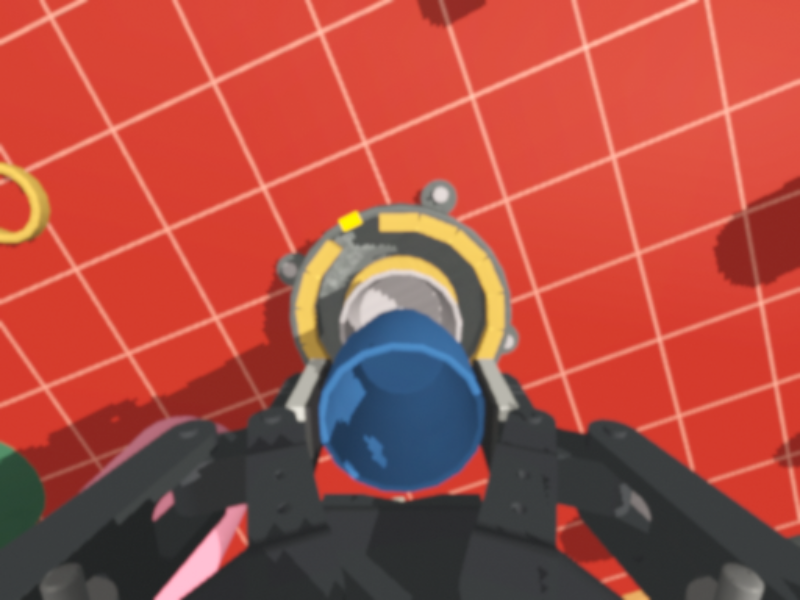

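View pics/s4.png

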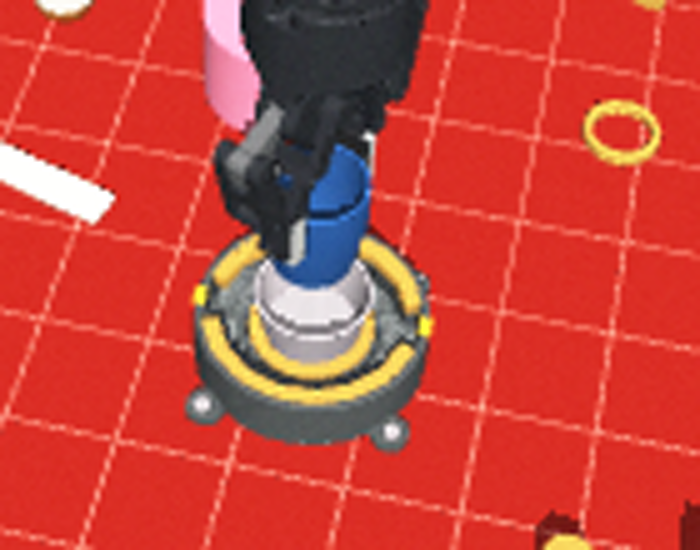

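```bash
python3 -m pendant '[[15,-0.2,-0.2,0],[15,-0.2,-0.2,0],[10,0,0,0],[5,0,0,0],[0,0,0,0]]'; python3 -m pendant '[[4,0,0,0],[0,0,0,0]]';python3 -m pendant '[[3,0,0,0],[0,0,0,0]]'; python3 -c "
from h import *;st()"
```

```text
clock: 6.7
position: [0.534, 0.0459, 0.0585]
tool_rot: [-2.5, 1.57, -2.885]
force: [0.2, 0.5, -0.7]
grip_width: 0.0497
clock: 6.95
position: [0.5341, 0.0459, 0.0548]
tool_rot: [-2.573, 1.571, -2.958]
force: [0.3, -0.4, -0.6]
grip_width: 0.0496
clock: 7.2
position: [0.5343, 0.0459, 0.0519]
tool_rot: [0.476, 1.57, 0.091]
force: [0.6, -0.1, 3.5]
grip_width: 0.0495
t 7.2 p [0.5343 0.0459 0.0519] y [0.375 0.927 0.   ] yaw_y 67.94 z [ 0.927 -0.375  0.   ] x [ 0.  0. -1.] F [ 0.6 -0.1  3.5] M [0.05 0.06 0.03] w 0.0495 q [-0.21  0.65  0.02  1.96 -0.02  0.53  1.01]
```

```bash
python3 -m pendant '[[0,0,0,0],[0,0,0,0],[0,0,0,0],[0,0,0,0],[0,0,0,0]]' 1; python3 -m pendant '[[-30,0,0,0],[-50,0,0,0],[-40,0,15,0],[0,0,40,0],[0,0,0,0],[0,0,0,0]]'; python3 - <<'E'
from h import *
from workcell import grab_frame
st()
f=grab_frame("wrist");pickle.dump(f,open("f_w5.pkl","wb"));cv2.imwrite("pics/w5.png",cv2.resize(f["img"][:,:,::-1],(800,600)))
f=grab_frame("side");crop(f,200,160,140,110,5,"pics/s5.png")
E
```

```text
clock: 7.82
position: [0.5341, 0.0459, 0.0518]
tool_rot: [-1.883, 1.571, -2.268]
force: [-0.0, -0.4, 0.6]
grip_width: 0.0856
clock: 8.57
position: [0.5844, 0.0255, 0.1714]
tool_rot: [-2.773, 1.57, 3.126]
force: [-0.5, -0.3, 0.2]
grip_width: 0.0854
t 8.57 p [0.5844 0.0255 0.1714] y [ 0.375  0.927 -0.   ] yaw_y 67.95 z [ 0.927 -0.375 -0.001] x [-0.001  0.    -1.   ] F [-0.5 -0.3  0.2] M [ 0.05 -0.02  0.01] w 0.0854 q [-0.17  0.53  0.04  1.77 -0.03  0.85  1.07]
```

View pics/w5.png

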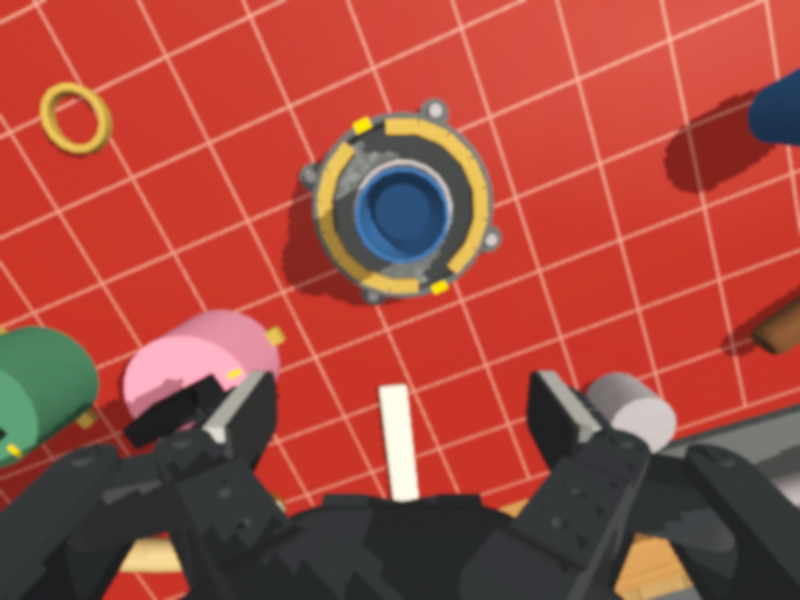

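View pics/s5.png

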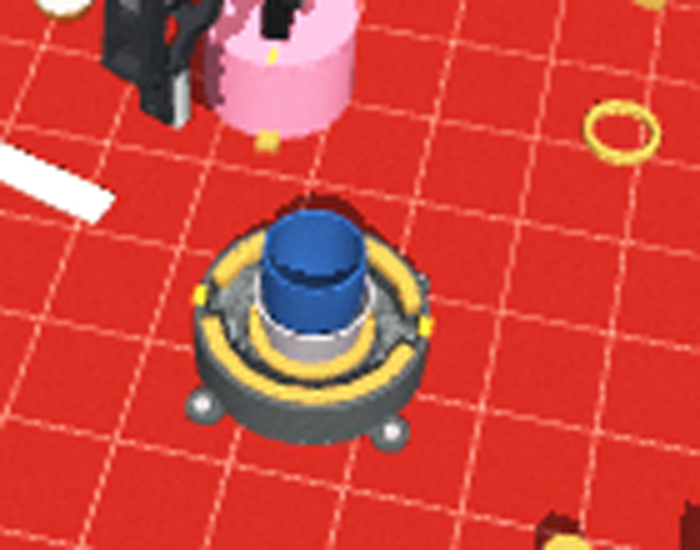

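Nested and upright: the cup sits centred at (403,215) in the wrist view, and the side view agrees. Next is the small green lid.

```bash
python3 -m pendant '[[-5,0,0,-9.3],[-5,0,0,-9.3],[-5,0,0,-9.4],[-5,0,0,-9.4],[0,-40,-8,0],[0,-40,-8,0],[0,-40,-8,0],[0,-40,-8,0],[0,-40,-8,0],[0,-40,-8,0],[0,-38,-8,0],[0,0,0,0]]'; python3 - <<'E'
from h import *
from workcell import grab_frame
st()
f=grab_frame("wrist");pickle.dump(f,open("f_w6.pkl","wb"));cv2.imwrite("pics/w6.png",cv2.resize(f["img"][:,:,::-1],(800,600)))
E
```

```text
clock: 10.18
position: [0.6036, -0.2605, 0.1914]
tool_rot: [-2.526, 1.569, -2.262]
force: [-0.7, 0.0, -0.8]
grip_width: 0.0855
t 10.18 p [ 0.6036 -0.2605  0.1914] y [-0.261  0.965 -0.001] yaw_y 105.14 z [ 0.965  0.261 -0.001] x [-0.001 -0.001 -1.   ] F [-0.7  0.  -0.8] M [ 0.09  0.01 -0.  ] w 0.0855 q [ 0.37  0.61 -0.09  1.54  0.06  0.99  2.1 ]
```

View pics/w6.png

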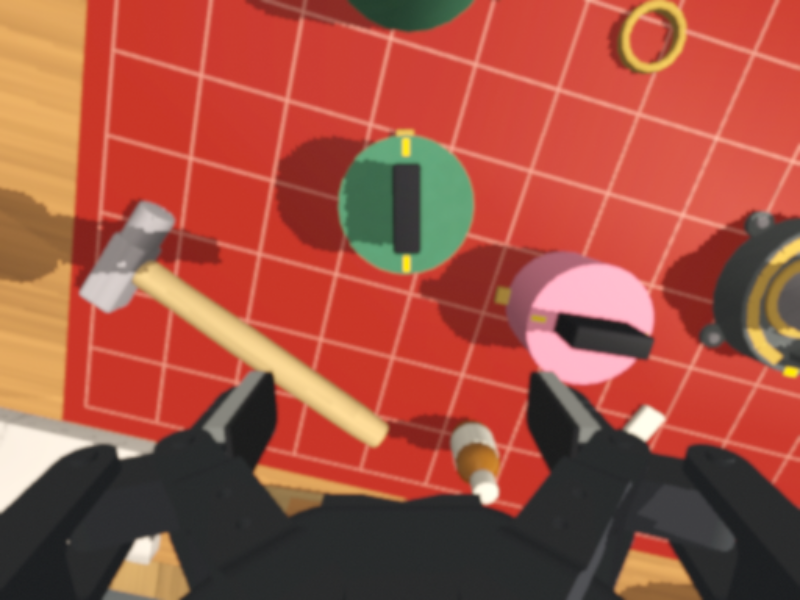

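```bash
python3 - <<'E'
from h import *
f=pickle.load(open("f_w6.pkl","rb"))
r=lambda x,y,z:ray(f,(x+.5)*.64-.5,(y+.5)*.64-.5,z)
print("disc",r(406,203.5,.061))
a,b=r(405.5,147,.061),r(406.5,263,.061);print(a,b,(a+b)/2,np.degrees(np.arctan2(*(b-a)[1::-1])),np.linalg.norm(b-a))
a,b=r(406.5,163,.095),r(406.5,252,.095);print("bar",a,b,(a+b)/2,np.degrees(np.arctan2(*(b-a)[1::-1])),np.linalg.norm(b-a))
th=np.linspace(0,2*np.pi,80)
c=r(406,203.5,.061)
u=np.array([np.cos(np.radians(15)),np.sin(np.radians(15)),0])
v=np.array([-u[1],u[0],0]);L=[c+sx*.025*u+sy*.008*v+[0,0,.034] for sx in(-1,1) for sy in (-1,1)]
P=np.r_[np.c_[c[0]+.043*np.cos(th),c[1]+.043*np.sin(th),th*0+.061],L]
crop(f,190,60,160,120,5,"pics/c10.png",proj(f,P))
go(np.r_[c[:2],.07],105.0)
E
```

```text
disc [ 0.54630594 -0.27324649  0.061     ]
[ 0.51401882 -0.28241014  0.061     ] [ 0.58286699 -0.26288794  0.061     ] [ 0.54844291 -0.27264904  0.061     ] 15.830915013409836 0.07156246641276337
bar [ 0.52468467 -0.27924461  0.095     ] [ 0.57114838 -0.26649707  0.095     ] [ 0.54791652 -0.27287084  0.095     ] 15.341876862761758 0.048180659655918286
t 10.22 p [ 0.604  -0.2582  0.1914] y [-0.263  0.965  0.   ] yaw_y 105.26 z [ 0.965  0.263 -0.001] x [-0.001  0.    -1.   ] F [-0.4  2.   0.4] M [ 0.05 -0.02 -0.04] w 0.0851 q [ 0.37  0.61 -0.09  1.54  0.06  0.99  2.1 ]
shift tool mm [121.4   0.7 -59.6]
turn about x: 0.26288107672345973
```

View pics/c10.png

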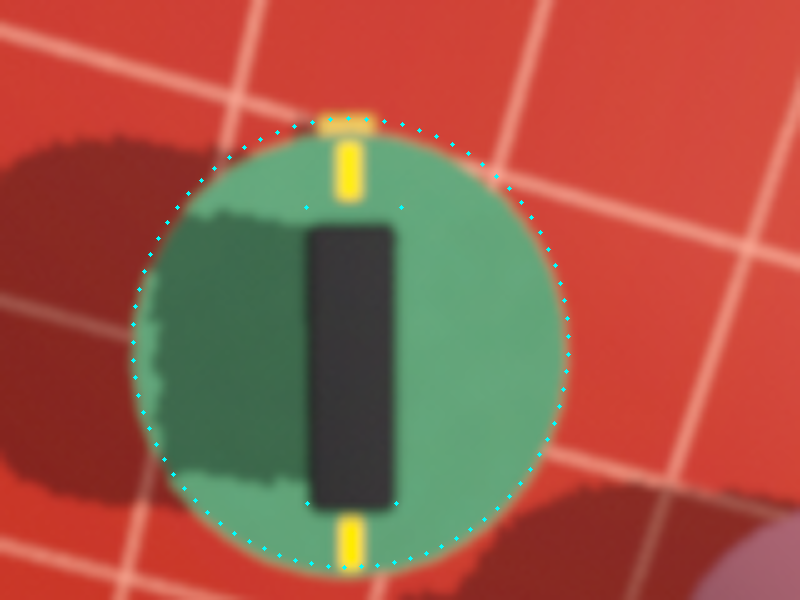

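```bash
python3 -m pendant '[[0,0.2,-29,0],[0,0.2,-29.3,0],[40,0,0,0],[40,0,0,0],[0,0,0,0]]'; python3 - <<'E'
from h import *
from workcell import grab_frame
go([.5476,-.2729,.066],105.4)
f=grab_frame("wrist");pickle.dump(f,open("f_w7.pkl","wb"));cv2.imwrite("pics/w7.png",cv2.resize(f["img"][:,:,::-1],(800,600)))
E
```

```text
clock: 10.85
position: [0.5471, -0.2705, 0.1098]
tool_rot: [2.367, 1.566, 2.636]
force: [-0.3, 0.1, -0.1]
grip_width: 0.0853
t 10.85 p [ 0.5471 -0.2705  0.1098] y [-0.266  0.964  0.003] yaw_y 105.45 z [ 0.964  0.266 -0.003] x [-0.004  0.002 -1.   ] F [-0.3  0.1 -0.1] M [ 0.02 -0.01 -0.01] w 0.0853 q [ 0.42  0.65 -0.09  1.73  0.07  0.77  2.14]
shift tool mm [43.8 -2.5 -0. ]
turn about x: 0.05244276402395087
```

View pics/w7.png

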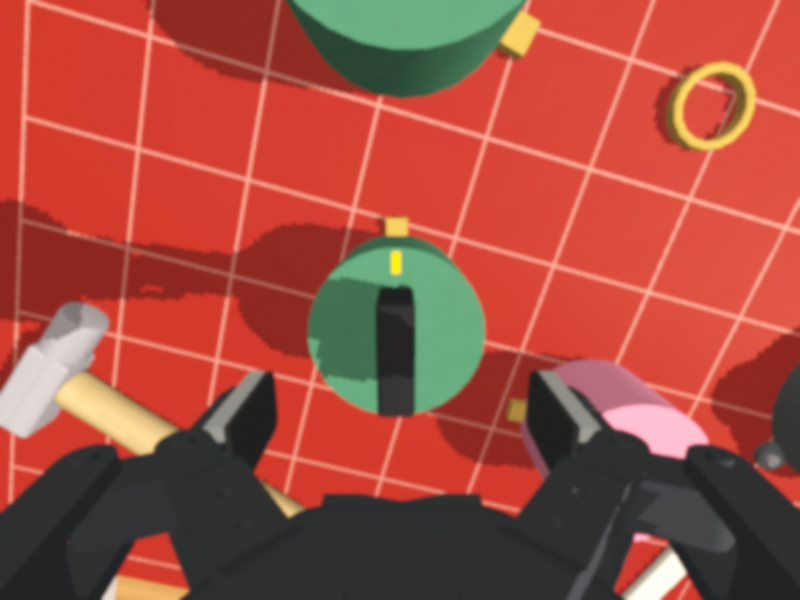

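```bash
python3 - <<'E'
from h import *
s,R,p=st(False)
f=pickle.load(open("f_w6.pkl","rb"))
r=lambda x,y,z:ray(f,(x+.5)*.64-.5,(y+.5)*.64-.5,z)
c=r(588,324,.061);print("pink",c, "lug",r(503,296,.004),"in tool",R.T@(c-p), R.T@(r(503,296,.004)-p))
c=r(410,-20,.061);print("big approx",c,R.T@(c-p))
f=pickle.load(open("f_w7.pkl","rb"))
r=lambda x,y,z:ray(f,(x+.5)*.64-.5,(y+.5)*.64-.5,z)
c=r(396.5,330,.061);print("disc",c)
a,b=r(395,289,.095),r(395.5,415,.095);m=(a+b)/2;print("bar",m,np.linalg.norm(a-b),np.degrees(np.arctan2(*(b-a)[1::-1])))
go(np.r_[m[:2],.066])
th=np.linspace(0,2*np.pi,80)
P=np.r_[np.c_[c[0]+.043*np.cos(th),c[1]+.043*np.sin(th),th*0+.061],[a,b]]
crop(f,170,120,160,120,5,"pics/c11.png",proj(f,P))
E
```

```text
pink [ 0.59103283 -0.13199575  0.061     ] lug [ 0.5978626 -0.1769367  0.004    ] in tool [0.05085027 0.12284787 0.07840608] [0.10779585 0.07763308 0.0730997 ]
big approx [ 0.42939579 -0.30297937  0.061     ] [ 0.05092138  0.00102954 -0.12289524]
disc [ 0.54541756 -0.27341202  0.061     ]
bar [ 0.54438219 -0.27394055  0.095     ] 0.05426963061009679 15.454309096109174
t 10.9 p [ 0.5482 -0.2713  0.1118] y [-0.266  0.964  0.001] yaw_y 105.43 z [ 0.964  0.266 -0.001] x [-0.001  0.001 -1.   ] F [ 0.3 -0.5  0.6] M [-0.02 -0.07  0.03] w 0.0852 q [ 0.42  0.65 -0.09  1.73  0.07  0.77  2.14]
shift tool mm [45.8 -1.6 -4.3]
```

View pics/c11.png

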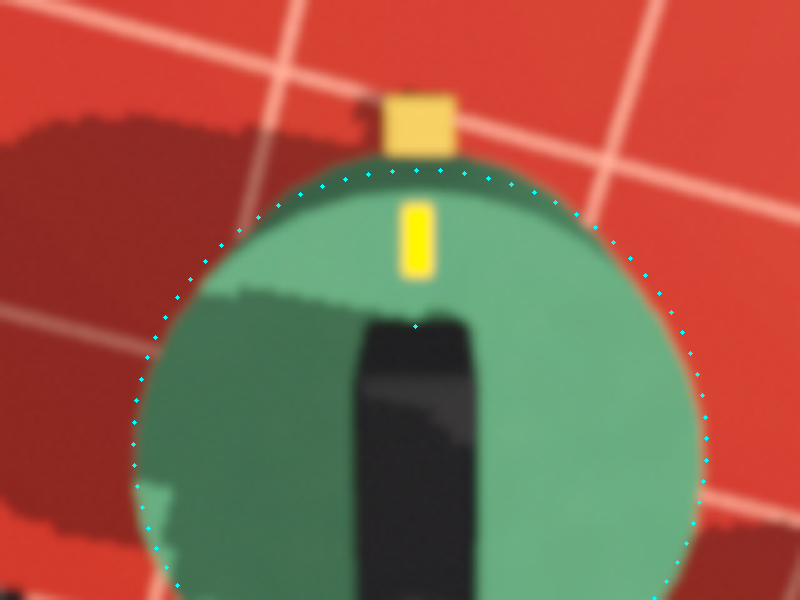

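```bash
python3 -m pendant '[[20,-1,0,0],[20,-0.6,0,0],[5.5,0,0,0],[0,0,0,0]]'; python3 -m pendant '[[0,0,0,0],[0,0,0,0],[0,0,0,0],[0,0,0,0],[0,0,0,0],[0,0,0,0],[0,0,0,0]]' -1 110; python3 - <<'E'
from h import *
from workcell import grab_frame
go([.5476,-.2729,.066],105.4)
f=grab_frame("wrist");pickle.dump(f,open("f_w8.pkl","wb"));cv2.imwrite("pics/w8.png",cv2.resize(f["img"][:,:,::-1],(800,600)))
E
```

```text
clock: 11.4
position: [0.5486, -0.2741, 0.066]
tool_rot: [2.464, 1.57, 2.732]
force: [-0.7, -0.2, -0.2]
grip_width: 0.0851
clock: 12.28
position: [0.5488, -0.2741, 0.0664]
tool_rot: [0.551, 1.571, 0.819]
force: [-0.5, 2.3, 4.7]
grip_width: 0.0144
t 12.28 p [ 0.5488 -0.2741  0.0664] y [-0.265  0.964  0.   ] yaw_y 105.35 z [0.964 0.265 0.   ] x [ 0.  0. -1.] F [-0.5  2.3  4.7] M [0.28 0.21 0.02] w 0.0144 q [ 0.42  0.71 -0.08  1.75  0.08  0.69  2.13]
shift tool mm [ 0.4  1.5 -0.9]
turn about x: -0.045980291446269916
```

View pics/w8.png

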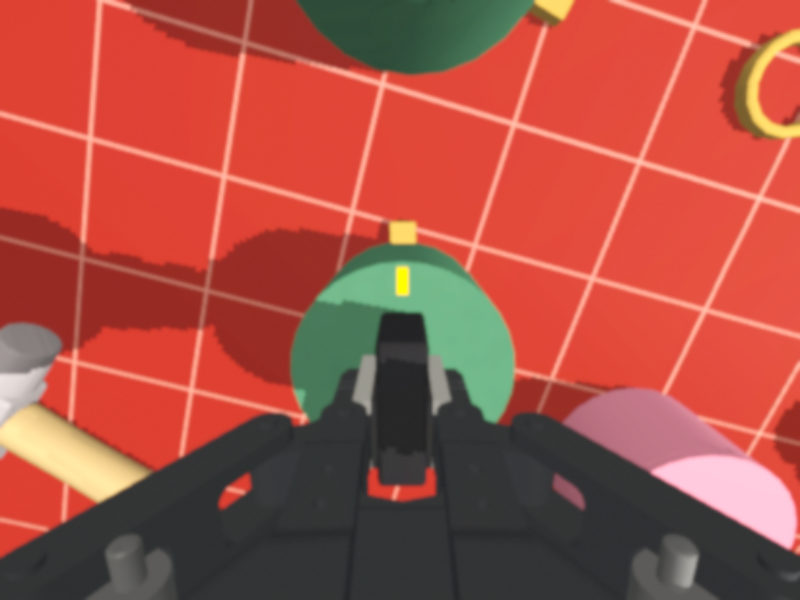

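```bash
python3 - <<'E'
from h import *
s,R,p=st(False)
f=pickle.load(open("f_w8.pkl","rb"))
u=R[:,2]
c0=p.copy()
th=np.linspace(np.pi*.5,np.pi*1.9,80)
for dz in (0.,):
    c=c0+u*dz
    P=[np.r_[c[:2]+.043*np.array([np.cos(t),np.sin(t)]),.061] for t in th]
    v=R[:,1]
    for a in(-.025,.025):
        for b in (-.008,.008):
            q=c+u*a+v*b;P.append([q[0],q[1],.095])
    for b in(-.006,.006):
        for z in (0,.007):
            q=c-u*.0525+v*b;P.append([q[0],q[1],z])
crop(f,170,130,160,180,3.3,"pics/c12.png",proj(f,np.array(P)))
E
```

```text
(no output)
```

View pics/c12.png

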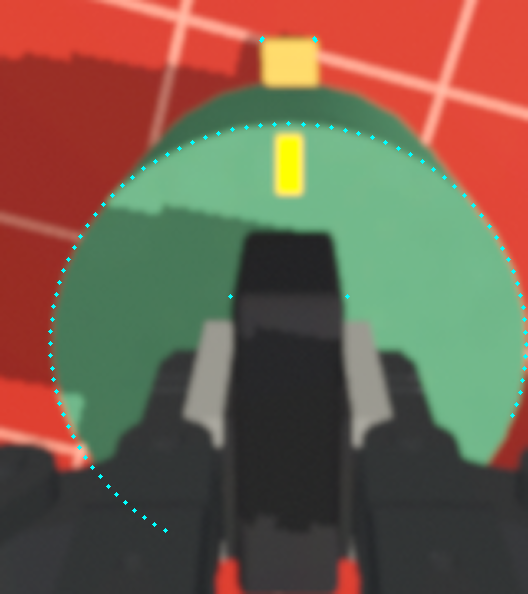

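```bash
python3 -m pendant '[[-20,0,0,0],[-50,0,0,0],[-50,0,0,5.7],[0,0,0,5.6],[0,40,1,0],[0,40,1,0],[0,40,1,0],[0,40,1,0],[0,40,1,0],[0,40,1,0],[0,40,1,0],[0,40,1,0]]';python3 -m pendant '[[0,0,0,0],[0,0,0,0]]'; python3 - <<'E'
from h import *
from workcell import grab_frame
go([.5343,.0462,.12],94)
f=grab_frame("wrist");pickle.dump(f,open("f_w9.pkl","wb"));cv2.imwrite("pics/w9.png",cv2.resize(f["img"][:,:,::-1],(800,600)))
f=grab_frame("side");pickle.dump(f,open("f_s9.pkl","wb"));crop(f,190,110,150,150,4,"pics/s9.png")
E
```

```text
clock: 13.82
position: [0.5341, 0.0467, 0.1875]
tool_rot: [-0.08, 1.57, -0.01]
force: [-0.2, -1.0, -3.0]
grip_width: 0.014
clock: 14.08
position: [0.5343, 0.0449, 0.187]
tool_rot: [-0.61, 1.57, -0.539]
force: [-0.6, -0.2, -2.4]
grip_width: 0.0143
t 14.07 p [0.5343 0.0449 0.187 ] y [-0.07   0.998 -0.   ] yaw_y 94.04 z [0.998 0.07  0.001] x [ 0.001 -0.    -1.   ] F [-0.6 -0.2 -2.4] M [-0.03  0.03  0.03] w 0.0143 q [-0.13  0.44 -0.09  1.88  0.05  0.83  1.4 ]
shift tool mm [67.   1.3  0.1]
turn about x: 0.0359667079629844
```

View pics/w9.png

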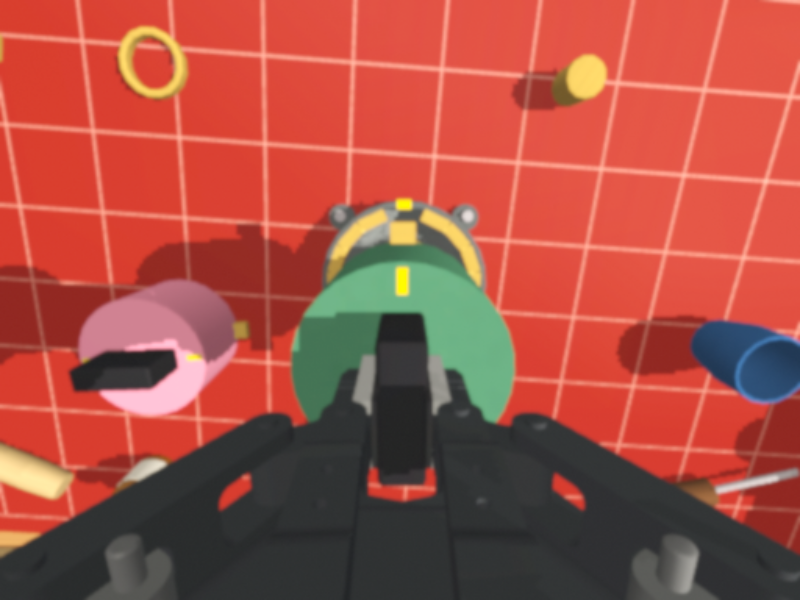

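View pics/s9.png

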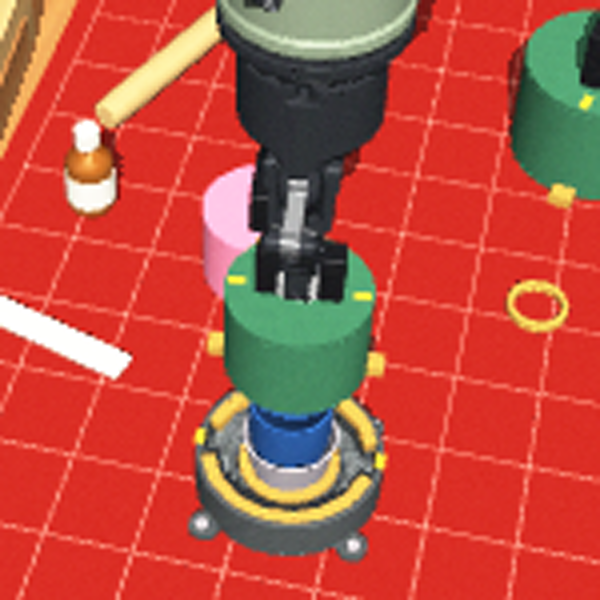

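```bash
python3 -m pendant '[[20,0.7,0,0],[25,0.6,0,0],[25,0,0,0],[10,0,0,0],[0,0,0,0],[0,0,0,0]]'; python3 - <<'E'
from h import *
from workcell import grab_frame
go([.5343,.0462,.12],94)
f=grab_frame("wrist");pickle.dump(f,open("f_w10.pkl","wb"));crop(f,150,80,220,160,3.6,"pics/w10.png")
f=grab_frame("side");pickle.dump(f,open("f_s10.pkl","wb"));crop(f,190,140,150,110,5,"pics/s10.png")
f=grab_frame("scene");crop(f,210,120,120,90,6,"pics/a10.png")
E
```

```text
clock: 14.92
position: [0.5346, 0.0467, 0.1072]
tool_rot: [0.013, 1.57, 0.083]
force: [0.2, 0.6, -1.5]
grip_width: 0.0143
t 14.93 p [0.5346 0.0467 0.1072] y [-0.07   0.998  0.   ] yaw_y 94.03 z [0.998 0.07  0.001] x [ 0.001  0.    -1.   ] F [ 0.2  0.6 -1.5] M [-0.05  0.03  0.03] w 0.0143 q [-0.14  0.55 -0.08  1.94  0.07  0.65  1.38]
shift tool mm [-12.8  -0.5  -0.3]
turn about x: 0.02787623050423349
```

View pics/w10.png

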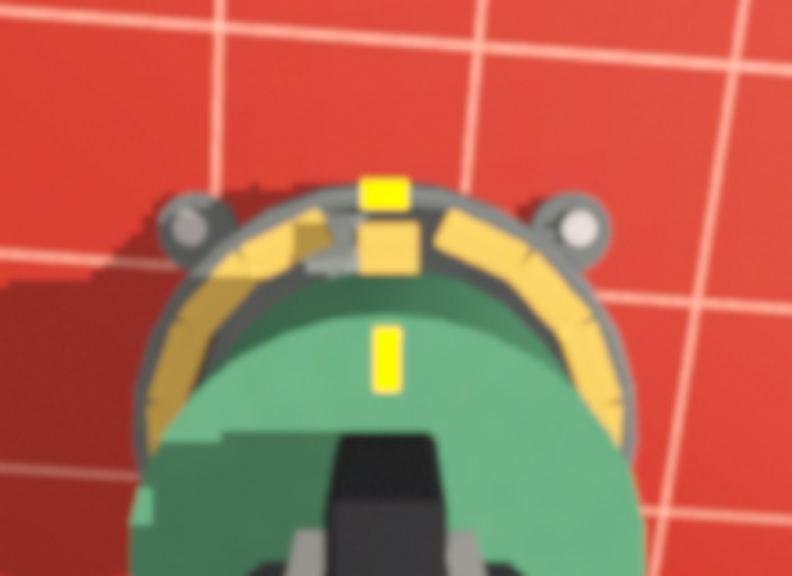

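View pics/s10.png

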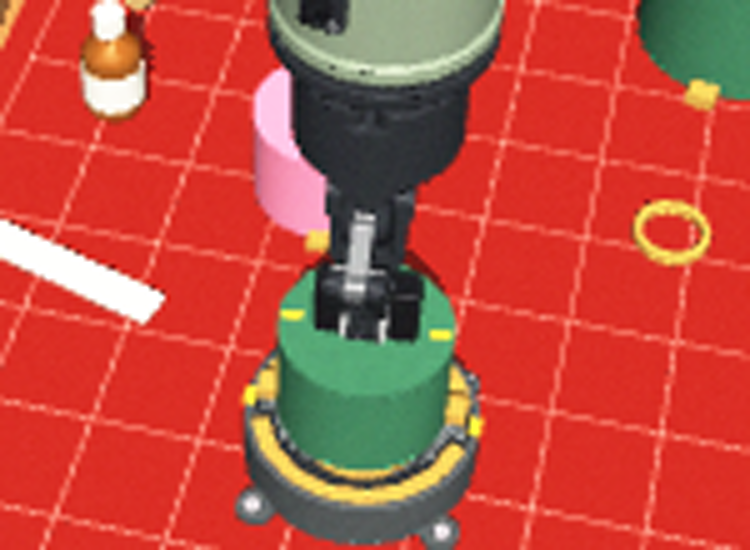

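View pics/a10.png

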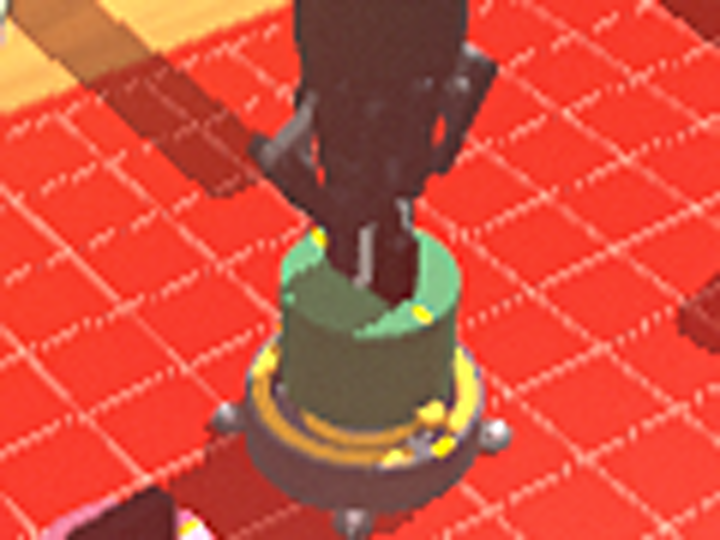

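```bash
python3 -m pendant '[[6,-0.3,-0.2,0],[6,0,0,0],[0,0,0,0]]'; python3 -m pendant '[[6,0,0,0],[4,0,0,0],[0,0,0,0]]'; python3 -m pendant '[[3,0,0,0],[2,0,0,0],[0,0,0,0]]'; python3 -c "
from h import *;st()"
```

```text
clock: 15.45
position: [0.5335, 0.0465, 0.0937]
tool_rot: [-3.045, 1.57, -2.974]
force: [-0.1, 0.5, -1.3]
grip_width: 0.0144
clock: 15.82
position: [0.5342, 0.0465, 0.0843]
tool_rot: [-0.094, 1.57, -0.024]
force: [0.3, -1.7, 6.1]
grip_width: 0.0145
clock: 16.2
position: [0.5342, 0.0465, 0.0796]
tool_rot: [-0.109, 1.57, -0.039]
force: [-0.2, -1.1, 6.6]
grip_width: 0.0139
t 16.2 p [0.5342 0.0465 0.0796] y [-0.071  0.998 -0.   ] yaw_y 94.05 z [0.998 0.071 0.001] x [ 0.001 -0.    -1.   ] F [-0.2 -1.1  6.6] M [-0.44  0.05  0.03] w 0.0139 q [-0.14  0.6  -0.08  1.95  0.08  0.59  1.37]
```

```bash
python3 -m pendant '[[0,0,0,5],[0,0,0,8],[0,0,0,8],[0,0,0,0]]'; python3 - <<'E'
from h import *
from workcell import grab_frame
st()
f=grab_frame("wrist");crop(f,150,80,220,160,3.6,"pics/w11.png")
E
```

```text
clock: 16.7
position: [0.5345, 0.0466, 0.0798]
tool_rot: [0.217, 1.569, -0.081]
force: [0.8, -0.7, 6.8]
grip_width: 0.0142
t 16.7 p [0.5345 0.0466 0.0798] y [0.294 0.956 0.   ] yaw_y 72.92 z [ 0.956 -0.294  0.001] x [ 0.001 -0.    -1.   ] F [ 0.8 -0.7  6.8] M [-0.35 -0.11 -0.04] w 0.0142 q [-0.21  0.6   0.02  1.95 -0.02  0.59  1.09]
```

View pics/w11.png

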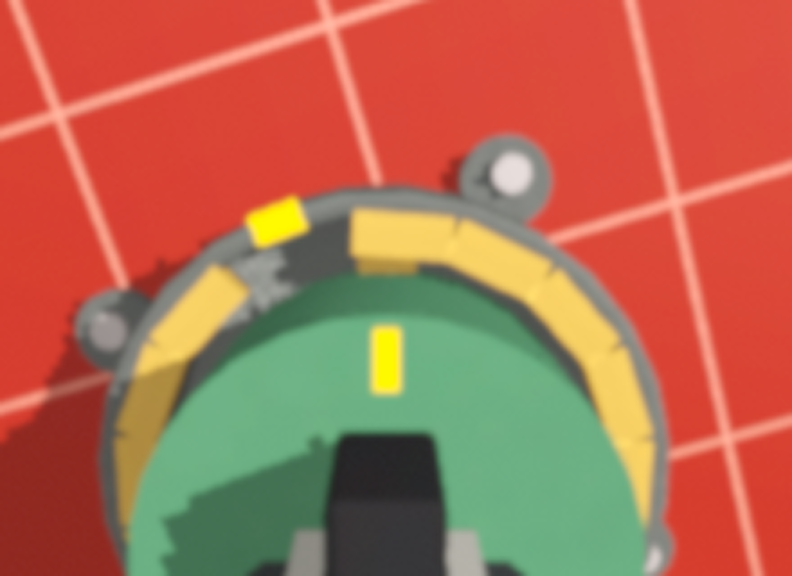

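```bash
python3 -m pendant '[[0,0,0,9],[0,0,0,9],[0,0,0,9],[0,0,0,9],[0,0,0,9],[0,0,0,9],[0,0,0,9],[0,0,0,3],[0,0,0,0]]'; python3 -c "
from h import *;st()"; python3 -m pendant '[[0,0,0,2],[0,0,0,2],[0,0,0,0]]';  python3 -c "
from h import *;st()"
```

```text
clock: 17.88
position: [0.5342, 0.0465, 0.0796]
tool_rot: [1.307, 1.57, -0.142]
force: [-0.1, -1.5, 6.7]
grip_width: 0.014
t 17.88 p [0.5342 0.0465 0.0796] y [0.993 0.122 0.001] yaw_y 7.0 z [ 0.122 -0.993  0.   ] x [ 0.001 -0.    -1.   ] F [-0.1 -1.5  6.7] M [-0.34  0.11 -0.01] w 0.014 q [-0.44  0.63  0.33  1.97 -0.35  0.6   0.25]
clock: 18.25
position: [0.5342, 0.0465, 0.0797]
tool_rot: [1.584, 1.57, 0.066]
force: [-0.2, -1.6, 7.7]
grip_width: 0.0142
t 18.25 p [0.5342 0.0465 0.0797] y [0.999 0.053 0.001] yaw_y 3.01 z [ 0.053 -0.999 -0.   ] x [ 0.001  0.    -1.   ] F [-0.2 -1.6  7.7] M [-0.29  0.24 -0.01] w 0.0142 q [-0.45  0.64  0.35  1.97 -0.37  0.6   0.2 ]
```

```bash
for i in 1; do python3 -m pendant '[[0,0,0,1.5],[0,0,0,0]]'; done; python3 -c "
from h import *;st()"; python3 -m pendant '[[0,0,0,1.5],[0,0,0,0]]';  python3 -c "
from h import *;st()"
```

```text
clock: 18.5
position: [0.534, 0.0465, 0.0796]
tool_rot: [1.47, 1.57, -0.073]
force: [-1.3, -1.3, 7.6]
grip_width: 0.014
t 18.5 p [0.534  0.0465 0.0796] y [1.    0.027 0.   ] yaw_y 1.56 z [ 0.027 -1.     0.   ] x [ 0. -0. -1.] F [-1.3 -1.3  7.6] M [-0.34  0.41  0.5 ] w 0.014 q [-0.45  0.64  0.36  1.97 -0.38  0.6   0.18]
clock: 18.75
position: [0.534, 0.0466, 0.0796]
tool_rot: [0.815, 1.57, -0.753]
force: [-1.7, -1.7, 9.3]
grip_width: 0.0139
t 18.75 p [0.534  0.0466 0.0796] y [1.    0.003 0.   ] yaw_y 0.14 z [ 0.003 -1.     0.   ] x [ 0. -0. -1.] F [-1.7 -1.7  9.3] M [-0.45  0.4   1.53] w 0.0139 q [-0.46  0.64  0.36  1.97 -0.38  0.6   0.16]
```

```bash
python3 -m pendant '[[1,0,0,-0.5],[0,0,0,0]]'; python3 -m pendant '[[1,0,0,0],[0,0,0,0]]';  python3 -c "
from h import *;st()"
```

```text
clock: 19.0
position: [0.5342, 0.0465, 0.0792]
tool_rot: [1.827, 1.57, 0.267]
force: [-3.0, -0.6, 20.3]
grip_width: 0.0141
clock: 19.25
position: [0.5344, 0.0465, 0.0791]
tool_rot: [2.112, 1.569, 0.552]
force: [-9.8, -2.5, 42.8]
grip_width: 0.0143
t 19.25 p [0.5344 0.0465 0.0791] y [1.    0.011 0.001] yaw_y 0.62 z [ 0.011 -1.    -0.001] x [ 0.001  0.001 -1.   ] F [-9.8 -2.5 42.8] M [-0.45  2.55  1.2 ] w 0.0143 q [-0.46  0.64  0.36  1.97 -0.38  0.6   0.17]
```

```bash
python3 -m pendant '[[-0.4,-0.6,0,0],[0,0,0,0]]';  python3 - <<'E'
from h import *
from workcell import grab_frame
st()
f=grab_frame("wrist");crop(f,150,60,220,160,3.6,"pics/w12.png")
f=grab_frame("side");crop(f,190,140,150,110,5,"pics/s12.png")
f=grab_frame("scene");crop(f,210,120,120,90,6,"pics/a12.png")
E
```

```text
clock: 19.5
position: [0.5342, 0.0465, 0.0791]
tool_rot: [1.782, 1.569, 0.222]
force: [-3.8, -1.6, 29.2]
grip_width: 0.0141
t 19.5 p [0.5342 0.0465 0.0791] y [1.    0.011 0.002] yaw_y 0.62 z [ 0.011 -1.    -0.   ] x [ 0.002  0.    -1.   ] F [-3.8 -1.6 29.2] M [-0.47  1.28  1.17] w 0.0141 q [-0.46  0.64  0.36  1.97 -0.38  0.6   0.17]
```

View pics/w12.png

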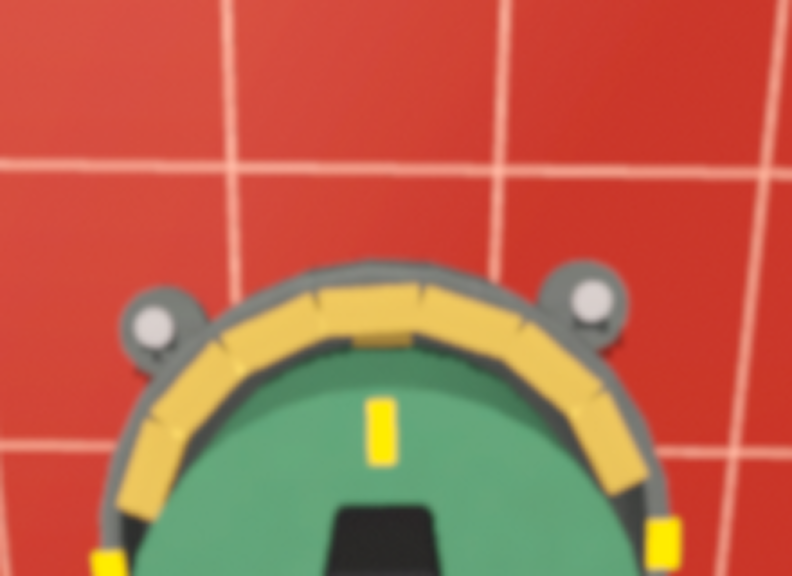

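View pics/s12.png

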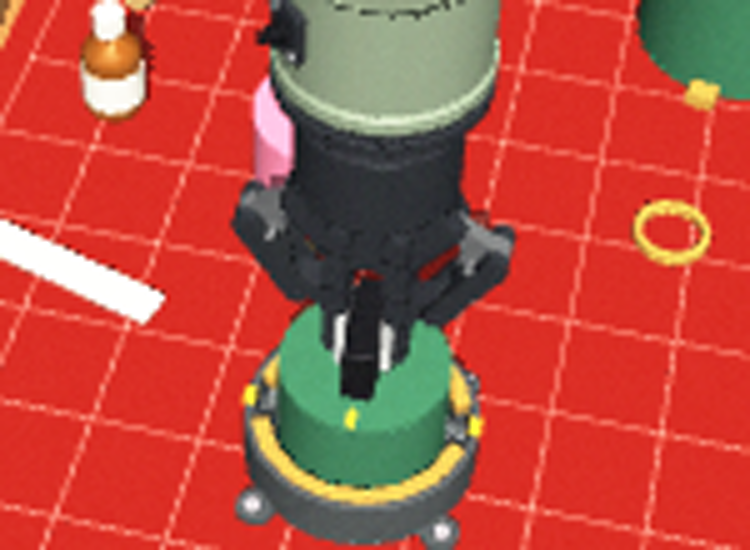

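View pics/a12.png

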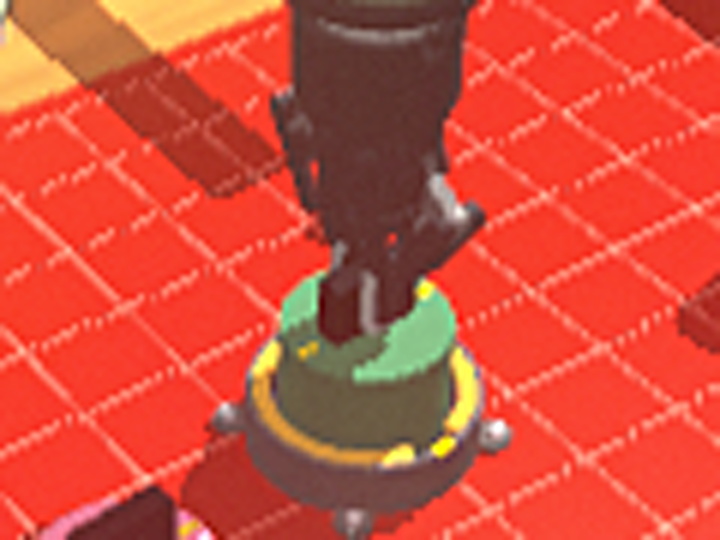

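```bash
python3 -m pendant '[[0,0,0,0],[0,0,0,0],[0,0,0,0],[0,0,0,0],[0,0,0,0],[0,0,0,0]]';  python3 - <<'E'
from h import *
from workcell import job_done
st(); print(job_done())
E
```

```text
clock: 20.4
position: [0.5342, 0.0465, 0.0791]
tool_rot: [1.795, 1.569, 0.235]
force: [-3.5, -2.3, 29.4]
grip_width: 0.0142
t 20.4 p [0.5342 0.0465 0.0791] y [1.    0.011 0.002] yaw_y 0.63 z [ 0.011 -1.    -0.   ] x [ 0.002  0.    -1.   ] F [-3.5 -2.3 29.4] M [-0.47  1.33  1.15] w 0.0142 q [-0.46  0.64  0.36  1.97 -0.38  0.6   0.17]
the job is handed in; nothing more can be done
None
```

The job is done and handed in at about 20.4 s of the allowed 61 s. The blue cup nearest the base is nested upright in the steel cup and released. The smaller green lid is through the notches and twisted clockwise to the stop. The gripper is still holding the bar and pressing the lid down.

**Checks that passed:**
- **Cup:** the wrist and side pictures showed it upright and centred after release.
- **Twist:** the lid turned about 93°, and the twisting torque rose to 1.5 N m at the stop; I then eased it to about 1.2 N m. The pictures show the visible lug under the ledge, roughly a quarter turn from the notches.
- **Seat:** pressing further met a hard stop with the tool tip 79.1 mm above the table. I expected about 78.4 mm, so this agrees within my measuring error.
- **Final hold:** the downward push of about 29 N and the grip stayed steady over the last 0.75 s before hand-in.

**Checks that were less clean:**
- **Peak push:** it briefly reached 43 N while seating, with a 10 N sideways pull. I backed off 0.4 mm and shifted slightly. This load went through the finger pads on the bar; I saw no contact with the gripper body.
- **Remaining side load:** about 4 N sideways and a 1.3 N m tilting moment were still there at hand-in.
- **Image overlays:** they came out about 2–4% too large in the wrist camera, so I centred by relative views and contact forces instead.

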